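# Wipe the pharmacy counting scale clear

## Robot

A 6-joint arm with a two-finger parallel gripper is mounted at the origin on the work surface. World frame = base frame: x ahead of the robot, y to its left, z up, the work surface at z = 0. Lengths are in m, angles in degrees, forces in N, time in s.
With the tool pointing down it reaches from about 0.325 to 0.85 m from the base axis. Payload 15.5 kg.
Tool frame: the origin (TCP) lies at the very end of the fingers, on their centre line; the grasp point (between the pads) lies arm.grip_depth behind it (arm.grip_depth is the distance from the TCP to the grasp point, in m); z points along the fingers, y is the line along which they close (so a half turn about z gives the same grasp; the last joint's range is limited). The gripper opens to 91 mm and grips with 3 to 60 N. Pads are 32 mm wide; open, the fingers measure 118 mm over their backs; the gripper's body (76 mm by 178 mm) begins 60 mm behind the grasp point.
Start: joints at [71.706, 28.281, 77.091, -0, 74.628, -5.472], TCP at [0.139, 0.609, 0.214] pointing down, gripper open.
Joint ranges: [-166.48, 166.48], [-47.26, 123.95], [12.59, 153.08], [-70.14, 250.14], [6.76, 159.57], [-176.63, 176.63]. Speed limits (degrees/s): [108.29, 108.29, 147.25, 172.46, 172.46, 172.46].

## Interface

Orientations are given as a 3x3 rotation matrix whose columns are the frame's x, y, z axes.
In Python, from rig import arm gives the robot as it stands. Calls block until the motion is done:
- arm.move_to(position, orientation): joint-space move of the TCP to a pose.
- arm.move_l(position, orientation=None, feed=0.15): straight line of the TCP; orientation=None keeps the orientation; feed is the mean speed in m/s.
- arm.move_joints(angles): joint-space move.
- arm.grip(opening): finger opening in m; the grip force is fixed at half the most; returns when the fingers have stopped.
- arm.sleep(seconds).
- arm.solve_ik(position, orientation): joint angles nearest the present ones, or None.
- arm.snapshot(name): name is "scene" or "top"; returns the picture (384x512x3 uint8, red, green, blue); there is no depth.
- arm.get_calibration(name): a dict with "intrinsics" (3x3 intrinsics, pixels), "cam_to_world" (4x4, takes a point from camera to world coordinates). Camera axes: x right, y down, z forward; pixel columns grow to the right and rows downward; lengths in m; the calibration is good to about 2 mm. A picture is of the moment at which its call begins. get_calibration takes no time and is no camera call.
A pose or a line that the arm cannot do raises arm.Unreachable and nothing moves.
- arm.sign_off(): hands the job in; it is judged then, once.
Readings, each from a call of its own:
- arm.current_t(): time.
- arm.current_joint_positions(): joint angles.
- arm.current_dq(): joint speeds.
- arm.current_tau(): joint torques, N m.
- arm.current_ee_pos(): TCP position.
- arm.current_tool_rot(): TCP orientation.
- arm.current_force(): force on the tool from outside, world axes, zero at the start.
- arm.current_torque(): the same for the moment, N m.
- arm.current_width(): finger opening in m.
- arm.current_grasp_force(): force on a finger pad.
Only numpy, scipy, OpenCV 4.12 (cv2) and the standard library are available. Lean on these libraries where they do the work, as an engineer would, in place of code of your own. Each camera call takes 0.05 s, during which the arm holds its last target. There are 200 camera calls.

## Task

Six loose tablets lie on the springy steel pan of the pharmacy counting scale: take the grey scraper block, set its foot on the pan behind them, press until the pan seats firmly on its load cell, and with about one kilogram of pressure kept up from back to front wipe them all off the open front edge into the trough; more than 2 kg ruins the load cell. Then stand the scraper upright on the counter again and let go. Do not touch the tablets with the gripper, and leave the other things on the counter where they stand.

Things in the scene. Friction and masses are not known exactly. Their poses are not given: they have to be found in the camera images.
- scale: White counting scale, fixed to the counter, 240 mm long, 186 mm wide, with a steel pan in a well, a discharge trough on its front and a low display box (60 mm tall) sticking out 34 mm at its left (+y) side. Origin: on the counter, under the pan's centre; x points from the trough to the back, y along the trough, z up. Its place and yaw (up to 0.25 rad) vary.
- pan_mid (a point): Nominal centre of the pan, fixed to the housing, 62 mm over the counter, axes as the scale's. Pan 150 (x) x 170 mm (y); fixed rims at back and sides, tops 82 mm over the counter; front (x = -75 mm) open. The pan rises 2.5 degrees from back to front (6.5 mm). Pressed with 1 to 3 N it sinks level until it seats on a hidden load cell, 2 to 16 mm down (not known), then yields under 1 mm per 5 N.
- trough_mid (a point): Centre of the trough's floor, 16 mm over the counter, 112 mm in front of the pan's centre, axes as the scale's. Inside 66 mm (x) x 170 mm (y); front wall top 50 mm, side wall tops 66 mm over the counter.
- scraper: Grey plastic scraper block, about 160 g, standing on the counter to one side of the scale (left or right). Foot: 24 mm (x) x 100 mm (y) x 28 mm high; on it a grip rib 18 mm (x) x 60 mm (y), from 28 to 80 mm height. Origin: centre of the underside; z up. It is alike either way round. Its foot is narrower than the pan: two overlapping strokes are needed.
- tablet1: White round tablet, 26 mm across, 8 mm thick, 10 g, lying flat on the pan, anywhere in its front two thirds (scale x -50 to +22 mm). Origin: centre of its underside.
- tablet2: White round tablet, 26 mm across, 8 mm thick, 10 g, lying flat on the pan, anywhere in its front two thirds (scale x -50 to +22 mm). Origin: centre of its underside.
- tablet3: White round tablet, 26 mm across, 8 mm thick, 10 g, lying flat on the pan, anywhere in its front two thirds (scale x -50 to +22 mm). Origin: centre of its underside.
- tablet4: White round tablet, 26 mm across, 8 mm thick, 10 g, lying flat on the pan, anywhere in its front two thirds (scale x -50 to +22 mm). Origin: centre of its underside.
- tablet5: White round tablet, 26 mm across, 8 mm thick, 10 g, lying flat on the pan, anywhere in its front two thirds (scale x -50 to +22 mm). Origin: centre of its underside.
- tablet6: White round tablet, 26 mm across, 8 mm thick, 10 g, lying flat on the pan, anywhere in its front two thirds (scale x -50 to +22 mm). Origin: centre of its underside.
- bottle_tall: Bystander: white bottle, 60 mm across, 105 mm tall, on the side of the scale where the scraper is not. Origin: centre of its underside.
- vial: Bystander: amber vial, 36 mm across, 70 mm tall, left. Origin: centre of its underside.
- jar: Bystander: low white jar, 64 mm across, 50 mm tall, right. Origin: centre of its underside.
- measure: Bystander: steel cylinder, 44 mm across, 45 mm tall, beside the back right corner of the scale. Origin: centre of its underside.
- bottle_back: Bystander: white bottle, 54 mm across, 85 mm tall, behind the scale. Origin: centre of its underside.
- carton: Bystander: white carton, 45 x 100 mm, 65 mm tall, behind the scale on the left. Origin: centre of its underside.

How it is judged:
By the outcome, as a careful person would: the job done as asked, in the order asked, and still so for the second after the job is handed in, with the robot touching nothing.
It also fails if it takes over 70 s, if anything falls off the work surface, if the arm or the gripper's body presses on something with over 40 N, if the wrist force passes 120 N, or if a joint passes its speed limit or range.

## Working session

There is one attempt and no reset: what is moved stays moved. The work goes in short steps, each a Python script; the robot and the scene stay as the last script left them, time stands still between calls to the robot, and variables do not carry over. Pictures are saved under pics/ and viewed, at most 10 in all, crops included, and the job is handed in when it is done.

```bash
mkdir -p pics; ls; python3 - <<'E'
from rig import arm
import cv2,numpy as np
for n in("scene","top"):
    im=arm.snapshot(n); cv2.imwrite(f"pics/{n}0.png",im[:,:,::-1]); c=arm.get_calibration(n); print(n,np.round(c["intrinsics"],1).tolist(),np.round(c["cam_to_world"],3).tolist())
print(arm.grip_depth,arm.current_t(),arm.current_tool_rot(),arm.current_force(),arm.current_width())
E
```

```text
pics
scene [[447.5, 0.0, 254.8], [0.0, 447.5, 194.2], [0.0, 0.0, 1.0]] [[0.177, 0.591, -0.787, 1.537], [0.984, -0.102, 0.144, -0.172], [0.005, -0.8, -0.6, 0.788], [0.0, 0.0, 0.0, 1.0]]
top [[387.3, 0.0, 256.6], [0.0, 387.3, 191.7], [0.0, 0.0, 1.0]] [[-0.025, -0.995, 0.097, 0.527], [-1.0, 0.023, -0.015, 0.001], [0.013, -0.098, -0.995, 0.934], [0.0, 0.0, 0.0, 1.0]]
0.0188 0.1 [[-9.75059488e-01  2.21943470e-01 -3.01286763e-04]
 [ 2.21943665e-01  9.75058950e-01 -1.02640629e-03]
 [ 6.59681814e-05 -1.06767588e-03 -9.99999428e-01]] [-0.81781738 -0.20843306  0.08424644] 0.09126008091135189
```

View pics/top0.png

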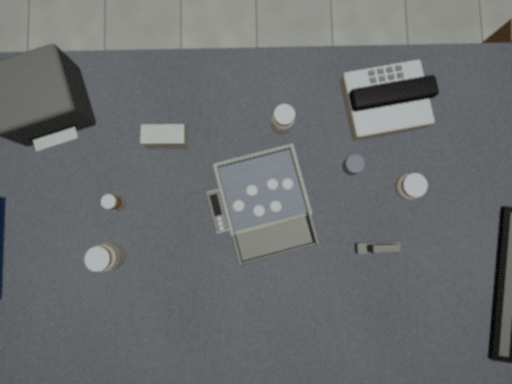

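View pics/scene0.png

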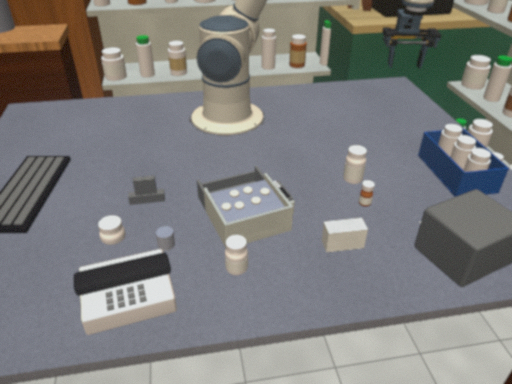

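The top view shows the scale around (265,203), with its trough at the bottom (robot side). There are six tablets, and the scraper is at (379,248) on the right. I'll zoom in for measuring.

```bash
python3 - <<'E'
import cv2,numpy as np
t=cv2.imread("pics/top0.png"); s=cv2.imread("pics/scene0.png")
cv2.imwrite("pics/tc.png",cv2.resize(t[135:270,200:330],None,fx=4.4,fy=4.4,interpolation=cv2.INTER_CUBIC))
a=cv2.resize(t[230:265,345:415],None,fx=8,fy=8,interpolation=cv2.INTER_CUBIC)
b=cv2.resize(s[165:215,115:185],None,fx=5.6*8/5.6,fy=5.6,interpolation=cv2.INTER_CUBIC)
cv2.imwrite("pics/sc.png",np.vstack([a,b]))
E
```

```text
(no output)
```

View pics/tc.png

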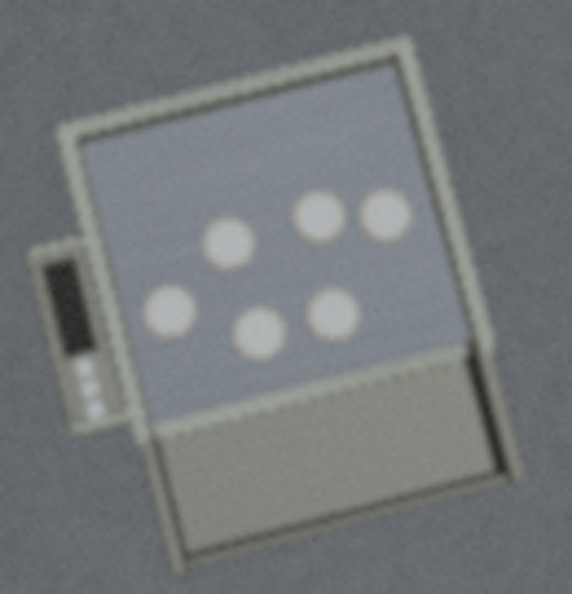

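View pics/sc.png

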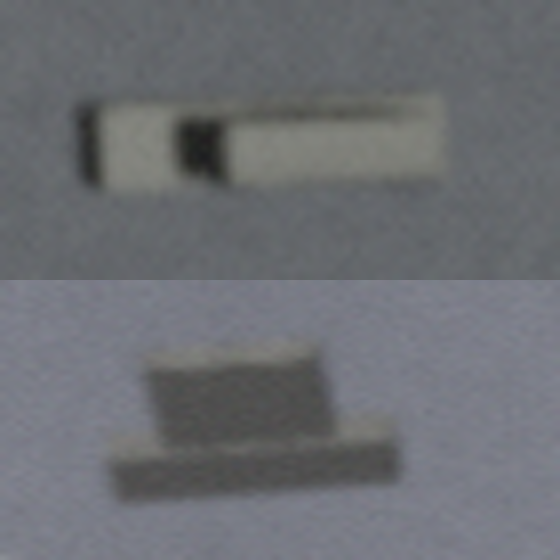

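```bash
cat > h.py <<'E'
from rig import arm
import numpy as np,cv2
def ray(n,uv,z):
    c=arm.get_calibration(n);T=c["cam_to_world"];d=T[:3,:3]@np.linalg.inv(c["intrinsics"])@[uv[0],uv[1],1]
    o=T[:3,3];return (o+d*(z-o[2])/d[2])
E
python3 - <<'E'
from h import *
f=lambda p:(p[0]/4.4+200-.4,p[1]/4.4+135-.4)
P={k:ray("top",f(p),z)[:2] for k,p,z in[("BL",(62,125),.082),("BR",(409,38),.082),("FR",(492,348),.082),("FL",(143,435),.082),("TL",(180,570),.05),("TR",(520,478),.05)]}
for k in P:print(k,P[k].round(4))
n=np.linalg.norm
print("W",n(P["BL"]-P["BR"]),n(P["FL"]-P["FR"]),"L",n(P["BL"]-P["FL"]),n(P["BR"]-P["FR"]),"tot",n(P["BL"]-P["TL"]),n(P["BR"]-P["TR"]))
a=lambda v:np.degrees(np.arctan2(v[1],v[0]))
print("yaw",a(P["BL"]-P["BR"])-90,a(P["FL"]-P["FR"])-90,a(P["BL"]-P["FL"]),a(P["BR"]-P["FR"]),a(P["TL"]-P["TR"])-90)
g=lambda p:(p[0]/8+345-.4,p[1]/8+230-.4)
print("rib top",[ray("top",g(p),.08)[:2].round(4).tolist() for p in[(228,120),(443,95),(443,178),(228,185)]])
print("foot left",[ray("top",g(p),.028)[:2].round(4).tolist() for p in[(102,100),(102,190)]])
q=lambda p:(p[0]/8+115-.4,(p[1]-280)/5.6+165-.4)
print("scene foot bottom back edge",[ray("scene",q(p),0)[:2].round(4).tolist() for p in[(115,500),(402,482)]])
print("scene foot top back edge",[ray("scene",q(p),.028)[:2].round(4).tolist() for p in[(110,462),(400,440)]])
print("scene rib top back edge",[ray("scene",q(p),.08)[:2].round(4).tolist() for p in[(145,368),(323,358)]])
# tablets
im=cv2.imread("pics/top0.png");m=(im.min(2)>165).astype(np.uint8);_,_,st,ce=cv2.connectedComponentsWithStats(m)
print([(ce[i].round(1).tolist(),int(st[i,4])) for i in range(1,len(st)) if 215<ce[i][0]<310 and 150<ce[i][1]<230])
# rim in scene view: coarse crop for later
s=cv2.imread("pics/scene0.png");cv2.imwrite("pics/ss.png",cv2.resize(s[160:255,185:305],None,fx=6,fy=6,interpolation=cv2.INTER_CUBIC))
E
```

```text
BL [0.6764 0.0816]
BR [ 0.7173 -0.0954]
FR [ 0.5586 -0.1317]
FL [0.5197 0.0436]
TL [0.4503 0.0276]
TR [ 0.4925 -0.1486]
W 0.18171384883163752 0.17958549419065528 L 0.16130059022474783 0.16276614097561343 tot 0.23252448234133846 0.2309533009518979
yaw 13.001568025245007 12.531022954058727 13.629920683720462 12.872910283443677 13.497386395927222
rib top [[0.4877, -0.265], [0.493, -0.3247], [0.4704, -0.3233], [0.47, -0.2641]]
foot left [[0.492, -0.2447], [0.4661, -0.2434]]
scene foot bottom back edge [[0.4883, -0.3431], [0.4906, -0.2424]]
scene foot top back edge [[0.4939, -0.34], [0.4925, -0.2399]]
scene rib top back edge [[0.4895, -0.3202], [0.4912, -0.2601]]
[([272.1, 183.8], 68), ([287.3, 183.4], 72), ([251.5, 189.9], 72), ([238.2, 205.2], 73), ([275.3, 205.9], 75), ([258.5, 210.1], 77), ([218.7, 218.3], 3), ([219.8, 223.0], 4), ([221.5, 227.5], 4)]
```

View pics/ss.png

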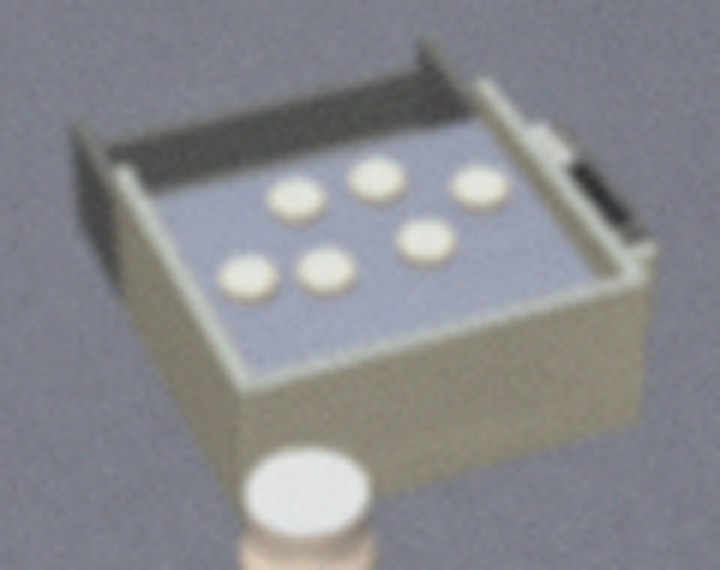

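```bash
python3 - <<'E'
from h import *
n=np.linalg.norm
q=lambda p:(p[0]/6+185-.4,p[1]/6+160-.4)
f=lambda p:(p[0]/4.4+200-.4,p[1]/4.4+135-.4)
S=[ray("scene",q(p),.082)[:2] for p in[(645,275),(242,388),(120,168),(487,80)]]
T=[ray("top",f(p),.082)[:2] for p in[(60,124),(410,37),(494,348),(141,435)]]
th=np.radians(13.1);ux=np.array([np.cos(th),np.sin(th)]);uy=np.array([-ux[1],ux[0]])
for X in(S,T):
    X=np.array(X);print(X.round(4).tolist(),"ux",(X@ux).round(4),"uy",(X@uy).round(4),"W",n(X[0]-X[1]),n(X[2]-X[3]))
I=np.array([ray("top",f(p),.082)[:2] for p in[(80,140),(397,60),(160,430),(470,352)]]);print("inner",(I@ux).round(4),(I@uy).round(4))
I=np.array([ray("top",f(p),z)[:2] for p,z in[((184,555),.05),((502,474),.05),((180,570),.05),((520,478),.05),((160,430),.065),((470,352),.065)]]);print("trough front, pan front",(I@ux).round(4),(I@uy).round(4))
E
```

```text
[[0.6748, 0.0832], [0.7183, -0.0942], [0.5598, -0.1292], [0.5191, 0.046]] ux [0.6761 0.6783 0.5159 0.516 ] uy [-0.0719 -0.2546 -0.2527 -0.0728] W 0.18270345685653344 0.1798849952348048
[[0.677, 0.0826], [0.7178, -0.096], [0.5586, -0.1327], [0.5197, 0.0446]] ux [0.6781 0.6774 0.514  0.5163] uy [-0.073  -0.2562 -0.2559 -0.0744] W 0.18319822696746937 0.18152316645415054
inner [0.6676 0.6675 0.5163 0.5151] [-0.0808 -0.2467 -0.0841 -0.2437]
trough front, pan front [0.4516 0.4504 0.4448 0.446  0.5164 0.5151] [-0.0791 -0.2479 -0.0752 -0.2563 -0.0834 -0.2462]
```

```bash
cat >> h.py <<'E'
TH=np.radians(13.1); C0=.5925; C1=-.1640
UX=np.array([np.cos(TH),np.sin(TH),0]);UY=np.array([-UX[1],UX[0],0]);UZ=np.array([0,0,1.])
SCR=np.array([.480,-.2925,0]);TIP=.044; SG=1
def W(x,y,z): return (C0+x)*UX+(C1+y)*UY+z*UZ   # scale frame -> world
def R(yaw,tilt=0,sg=None):
    sg=SG if sg is None else sg
    # tilt: pan rises towards -x: scraper z axis leans toward +x
    ux=np.array([np.cos(yaw),np.sin(yaw),0]);t=np.radians(tilt)
    z=-(UZ*np.cos(t)+ux*np.sin(t)); y=sg*(ux*np.cos(t)-UZ*np.sin(t))
    return np.stack([np.cross(y,z),y,z],1)
def F(k=5): return np.mean([arm.current_force() for _ in range(k)],0)
E
python3 - <<'E'
from h import *
for sg in(1,-1):
    for p,r in[(SCR+[0,0,TIP],R(np.radians(.5),0,sg)),(SCR+[0,0,.2],R(np.radians(.5),0,sg)),(W(58,0,0)*0+W(.058,-.031,.1),R(TH,2.5,sg)),(W(.058,.031,.1),R(TH,2.5,sg)),(W(-.072,.031,.1),R(TH,2.5,sg)),(W(-.072,-.031,.1),R(TH,2.5,sg))]:
        q=arm.solve_ik(p,r);print(sg,p.round(3),None if q is None else np.round(q,1))
t=arm.current_t();f=[arm.current_force() for _ in range(10)];print(arm.current_t()-t,np.std(f,0))
E
```

```text
1 [ 0.48  -0.292  0.044] [-37.4  35.9  95.7  -0.   48.4 -37.9]
1 [ 0.48  -0.292  0.2  ] [-37.4  24.   87.2  -0.   68.8 -37.9]
1 [ 0.678 -0.042  0.1  ] [ -8.2  40.2  73.1  -1.   69.  -20.9]
1 [0.664 0.018 0.1  ] [ -3.2  39.1  75.6  -0.8  67.7 -16. ]
1 [ 0.537 -0.012  0.1  ] [ -7.   30.5  94.7  -1.   57.1 -19.6]
1 [ 0.551 -0.072  0.1  ] [-12.9  31.7  92.2  -1.3  58.4 -25.3]
-1 [ 0.48  -0.292  0.044] [-37.4  35.9  95.7  -0.   48.4 142.1]
-1 [ 0.48  -0.292  0.2  ] [-37.4  24.   87.2  -0.   68.8 142.1]
-1 [ 0.678 -0.042  0.1  ] [ -8.2  40.2  73.1  -1.   69.  159.1]
-1 [0.664 0.018 0.1  ] [ -3.2  39.1  75.6  -0.8  67.7 164. ]
-1 [ 0.537 -0.012  0.1  ] [ -7.   30.5  94.7  -1.   57.1 160.4]
-1 [ 0.551 -0.072  0.1  ] [-12.9  31.7  92.2  -1.3  58.4 154.7]
0.0 [2.22044605e-16 5.55111512e-17 0.00000000e+00]
```

```bash
sed -i 's/^def F.*/def F(k=4):\n    a=[]\n    for _ in range(k): a.append(arm.current_force()); arm.sleep(.01)\n    return np.mean(a,0)/; ' h.py
python3 - <<'E'
from h import *
r=R(np.radians(.5))
arm.move_to(SCR+[0,0,.2],r)
arm.move_l(SCR+[0,0,TIP],feed=.15)
arm.sleep(.1);print("before",arm.current_t(),F(),arm.current_ee_pos())
arm.grip(.010);print("w",arm.current_width(),arm.current_grasp_force(),F())
arm.move_l(SCR+[0,0,.16],feed=.12);arm.sleep(.1)
print("held",arm.current_t(),arm.current_width(),arm.current_grasp_force(),F())
for n in("scene","top"): cv2.imwrite(f"pics/{n}1.png",arm.snapshot(n)[:,:,::-1])
a=cv2.imread("pics/scene1.png")[90:230,70:220];b=cv2.imread("pics/top1.png")[180:320,320:470]
cv2.imwrite("pics/h1.png",np.hstack([cv2.resize(i,(390,364),interpolation=cv2.INTER_CUBIC) for i in(a,b)]))
E
```

```text
before 4.7583 [0.10420856 0.16379883 0.3944456 ] [ 0.48040637 -0.29277406  0.04477454]
w 0.017859515220123554 29.998025000095367 [-0.07858918  0.01251963 -0.60833873]
held 7.15 0.01752812244099956 29.99776393175125 [-0.10321033  0.45682517 -1.57724071]
```

View pics/h1.png

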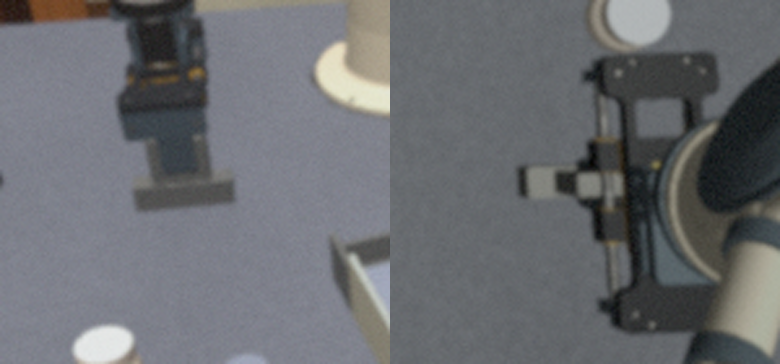

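```bash
cat >> h.py <<'E'
TILT=2.5; RT=R(TH,TILT); NRM=-RT[:,2]
def foot(x,y,z,feed): arm.move_l(W(x,y,z)+TIP*NRM,RT,feed=feed)   # place centre of foot underside
def stroke(y,x0=.058,x1=-.074,target=10.):
    k=np.tan(np.radians(TILT))
    foot(x0,y,.085,.15); foot(x0,y,.068,.06); arm.sleep(.2); tare=F(8); print("t",arm.current_t(),"tare",tare.round(2))
    z=.068; log=[]
    while True:
        f=(F(3)-tare)[2]; log.append((round(z*1e3,1),round(f,1)))
        if f>target-1.2: break
        if z<.036: raise SystemExit(("no seat",log))
        z-= .001 if f<1.0 else (.0006 if f<4 else .0004); foot(x0,y,z,.02)
    print("press",log); log=[]; x=x0
    while x>x1+1e-6:
        f=F(2)-tare; fh=f@UX; log.append((round(x*1e3),round(z*1e3,1),round(f[2],1),round(fh,1)))
        if f[2]>17 or abs(fh)>20: print("ABORT",log); foot(x,y,z+.002,.03); raise SystemExit
        s=min(.005,x-x1); x-=s; z+=k*s+np.clip(.12e-3*(f[2]-target),-.0008,.0008); foot(x,y,z,.05)
    f=F(2)-tare; log.append((round(x*1e3),round(z*1e3,1),f[2].round(1),(f@UX).round(1)))
    print("wipe",log,"t",arm.current_t(),"grip",arm.current_width())
    foot(x,y,z+.022,.04); foot(x,y,.12,.15)
E
python3 - <<'E'
from h import *
q=lambda p:(p[0]/2.6+70-.4,p[1]/2.6+90-.4)
print("held foot back edge",[ray("scene",q(p),.116)[:2].round(4).tolist() for p in[(136,210),(235,202)]],arm.current_ee_pos())
foot(.058,-.031,.12,.2)
stroke(-.031)
cv2.imwrite("pics/top2.png",arm.snapshot("top")[:,:,::-1])
cv2.imwrite("pics/scene2.png",arm.snapshot("scene")[:,:,::-1])
E
```

```text
held foot back edge [[0.4904, -0.3429], [0.4926, -0.2422]] [ 0.47979994 -0.29237055  0.15948591]
t 10.1167 tare [-0.02 -0.12 -1.75]
press [(68.0, np.float64(0.3)), (67.0, np.float64(0.2)), (66.0, np.float64(0.2)), (65.0, np.float64(0.1)), (64.0, np.float64(0.3)), (63.0, np.float64(0.6)), (62.0, np.float64(0.3)), (61.0, np.float64(0.3)), (60.0, np.float64(-0.1)), (59.0, np.float64(1.0)), (58.0, np.float64(1.3)), (57.4, np.float64(1.2)), (56.8, np.float64(4.5)), (56.4, np.float64(7.2)), (56.0, np.float64(9.3))]
wipe [(58, 56.0, np.float64(8.7), np.float64(-1.7)), (53, np.float64(56.1), np.float64(8.3), np.float64(0.4)), (48, np.float64(56.1), np.float64(9.6), np.float64(0.6)), (43, np.float64(56.3), np.float64(9.7), np.float64(1.3)), (38, np.float64(56.4), np.float64(9.5), np.float64(1.0)), (33, np.float64(56.6), np.float64(10.0), np.float64(0.0)), (28, np.float64(56.8), np.float64(10.5), np.float64(1.3)), (23, np.float64(57.1), np.float64(9.7), np.float64(0.9)), (18, np.float64(57.3), np.float64(10.4), np.float64(1.4)), (13, np.float64(57.5), np.float64(9.7), np.float64(1.6)), (8, np.
[... 391 characters left out ...]
at64(1.8)), (-27, np.float64(59.2), np.float64(9.7), np.float64(0.5)), (-32, np.float64(59.4), np.float64(10.3), np.float64(1.4)), (-37, np.float64(59.7), np.float64(10.8), np.float64(1.4)), (-42, np.float64(60.0), np.float64(9.6), np.float64(1.8)), (-47, np.float64(60.2), np.float64(9.9), np.float64(1.5)), (-52, np.float64(60.4), np.float64(9.9), np.float64(1.2)), (-57, np.float64(60.6), np.float64(10.2), np.float64(1.2)), (-62, np.float64(60.8), np.float64(9.8), np.float64(1.0)), (-67, np.float64(61.0), np.float64(10.5), np.float64(1.5)), (-72, np.float64(61.3), np.float64(10.1), np.float64(0.1)), (-74, np.float64(61.4), np.float64(9.3), np.float64(2.2))] t 21.2083 grip 0.01807687127105403
```

The force stayed at 9–11 N for the whole wipe. I'll check the pan before the second stroke.

```bash
python3 - <<'E'
import cv2,numpy as np
a=cv2.imread("pics/scene2.png")[150:250,180:310];b=cv2.imread("pics/top2.png")[140:270,190:330]
cv2.imwrite("pics/v2.png",np.hstack([cv2.resize(i,(395,310),interpolation=cv2.INTER_CUBIC) for i in(a,b)]))
E
```

```text
(no output)
```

View pics/v2.png

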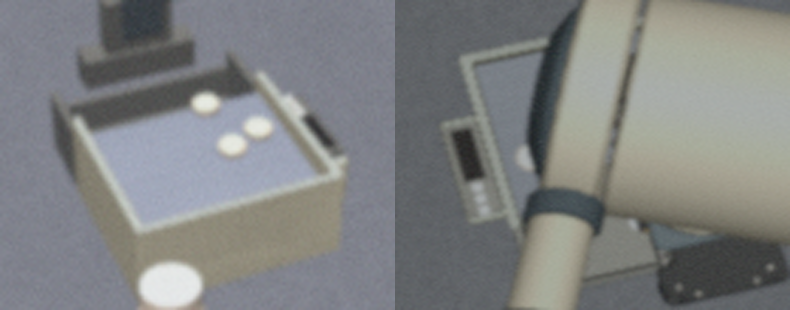

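Three tablets have gone and three remain, all in the left half and within reach of the second stroke.

```bash
python3 - <<'E'
from h import *
foot(.058,.031,.12,.2)
stroke(.031)
arm.move_l(W(.058,-.031,.2),R(np.radians(.5)),feed=.25)
arm.move_l(SCR+[0,0,.2],R(np.radians(.5)),feed=.25)
print(arm.current_t())
for n in("scene","top"): cv2.imwrite(f"pics/{n}3.png",arm.snapshot(n)[:,:,::-1])
a=cv2.imread("pics/scene3.png")[150:250,180:310];b=cv2.imread("pics/top3.png")[140:270,190:330]
cv2.imwrite("pics/v3.png",np.hstack([cv2.resize(i,(395,310),interpolation=cv2.INTER_CUBIC) for i in(a,b)]))
E
```

```text
t 24.3667 tare [ 0.16 -0.24 -1.65]
press [(68.0, np.float64(0.6)), (67.0, np.float64(0.2)), (66.0, np.float64(0.2)), (65.0, np.float64(0.5)), (64.0, np.float64(0.2)), (63.0, np.float64(-0.1)), (62.0, np.float64(0.1)), (61.0, np.float64(0.2)), (60.0, np.float64(0.0)), (59.0, np.float64(1.6)), (58.4, np.float64(1.5)), (57.8, np.float64(0.7)), (56.8, np.float64(4.7)), (56.4, np.float64(6.9)), (56.0, np.float64(9.4))]
wipe [(58, 56.0, np.float64(9.5), np.float64(-2.0)), (53, np.float64(56.2), np.float64(8.3), np.float64(-0.2)), (48, np.float64(56.2), np.float64(8.9), np.float64(1.1)), (43, np.float64(56.3), np.float64(9.7), np.float64(0.8)), (38, np.float64(56.4), np.float64(9.7), np.float64(1.6)), (33, np.float64(56.6), np.float64(10.1), np.float64(0.8)), (28, np.float64(56.8), np.float64(10.2), np.float64(0.8)), (23, np.float64(57.1), np.float64(10.2), np.float64(0.7)), (18, np.float64(57.3), np.float64(9.8), np.float64(1.7)), (13, np.float64(57.5), np.float64(9.8), np.float64(0.9)), (8, np.float64(57.7), np.float64(10.2), np.float64(0.6)), (3, np.float64(58.0), np.float64(10.3), np.fl
[... 308 characters left out ...]
 (-27, np.float64(59.2), np.float64(10.5), np.float64(0.9)), (-32, np.float64(59.5), np.float64(9.8), np.float64(0.6)), (-37, np.float64(59.7), np.float64(10.0), np.float64(1.4)), (-42, np.float64(59.9), np.float64(10.2), np.float64(0.6)), (-47, np.float64(60.2), np.float64(9.4), np.float64(1.1)), (-52, np.float64(60.3), np.float64(10.6), np.float64(0.9)), (-57, np.float64(60.6), np.float64(10.4), np.float64(0.8)), (-62, np.float64(60.9), np.float64(9.5), np.float64(0.8)), (-67, np.float64(61.0), np.float64(10.4), np.float64(0.3)), (-72, np.float64(61.3), np.float64(10.4), np.float64(0.7)), (-74, np.float64(61.4), np.float64(9.6), np.float64(2.6))] t 35.4583 grip 0.017696282620492564
38.7167
```

View pics/v3.png

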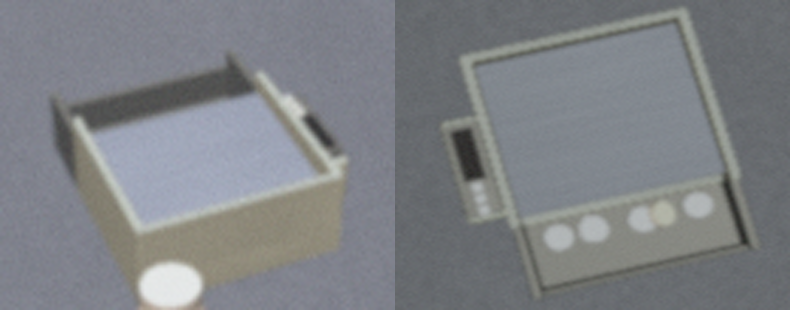

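The pan is empty. The trough shows five or six tablets, two of them overlapping. I'll put the scraper back and then look at the trough close up.

```bash
python3 - <<'E'
from h import *
r=R(np.radians(.5))
arm.move_l(SCR+[0,0,TIP+.008],r,feed=.15);arm.sleep(.2);t=F(6)
z=TIP+.008;log=[]
while z>TIP-.004:
    z-=.001;arm.move_l(SCR+[0,0,z],r,feed=.02);f=(F(3)-t)[2];log.append((round(z,3),f.round(1)))
    if f>1.8:break
print(log)
arm.grip(.04);arm.sleep(.2);arm.grip(.09)
arm.move_l(SCR+[0,0,.22],r,feed=.15)
arm.move_joints(np.array(arm.current_joint_positions())+[-25,-8,0,0,0,0])
print(arm.current_t(),arm.current_force())
for n in("scene","top"): cv2.imwrite(f"pics/{n}4.png",arm.snapshot(n)[:,:,::-1])
T=cv2.imread("pics/top4.png");S=cv2.imread("pics/scene4.png")
z=lambda i,w,h:cv2.resize(i,(w,h),interpolation=cv2.INTER_CUBIC)
cv2.imwrite("pics/v4.png",np.vstack([np.hstack([z(T[205:270,225:320],400,274),z(S[150:270,90:265],400,274)]),z(T[130:280,80:440],800,320)]))
E
```

```text
[(0.051, np.float64(-0.2)), (0.05, np.float64(-0.1)), (0.049, np.float64(0.1)), (0.048, np.float64(-0.1)), (0.047, np.float64(0.0)), (0.046, np.float64(-0.0)), (0.045, np.float64(0.1)), (0.044, np.float64(-0.2)), (0.043, np.float64(14.4))]
46.625 [-0.78835775 -0.22699411 -0.03012676]
```

View pics/v4.png

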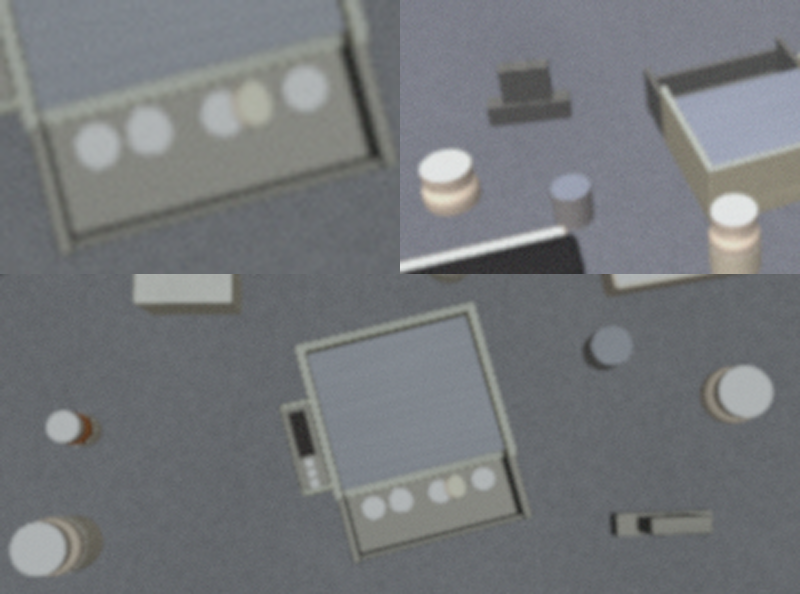

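```bash
python3 - <<'E'
from h import *
# bystander/trough numeric check: bright blobs before vs after outside the scale
a,b=[cv2.imread(f"pics/top{i}.png").astype(int) for i in(0,4)]
d=(abs(a-b).max(2)>45).astype(np.uint8);_,_,st,ce=cv2.connectedComponentsWithStats(d)
print([(ce[i].round().tolist(),int(st[i,4])) for i in range(1,len(st)) if st[i,4]>5])
c=b[205:270,225:320].astype(np.uint8)
cv2.imwrite("pics/v5.png",cv2.resize(c[8:45,12:85],None,fx=10,fy=10,interpolation=cv2.INTER_CUBIC))
E
```

```text
[([272.0, 184.0], 42), ([287.0, 183.0], 38), ([252.0, 190.0], 50), ([238.0, 205.0], 63), ([275.0, 206.0], 40), ([258.0, 210.0], 54), ([297.0, 225.0], 52), ([277.0, 232.0], 43), ([260.0, 236.0], 63), ([248.0, 239.0], 60), ([213.0, 381.0], 97)]
```

View pics/v5.png

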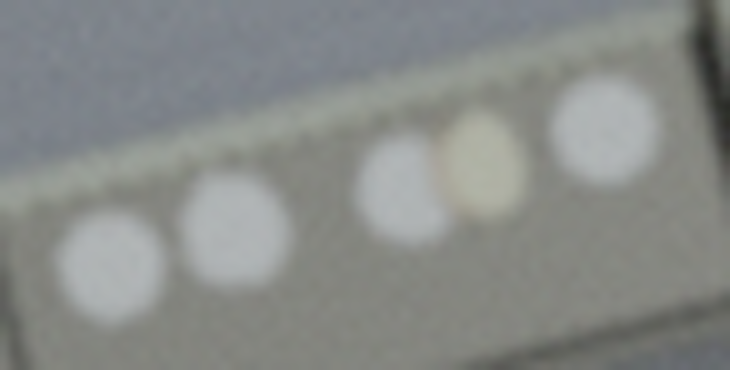

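```bash
python3 -c "
from h import *
print(arm.current_t(),arm.sign_off())"
```

```text
the job is handed in; nothing more can be done
46.725 None
```

I handed the job in at 46.7 s: two strokes at 8–11 N cleared the pan, and the scraper stands upright on the counter, released, with the bystanders unmoved in the top view; five tablets show in the trough and the sixth I take to be stacked under one of them, which I couldn't confirm.

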